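Weigh a basket of muffins on the spring balance

TASK

Weigh the wire basket of muffins: hang it by its handle on the hook of the spring balance, lowering it gently so that the hook is not jerked down, let go of it, and give it time to stop bobbing and swinging so that the weight could be read. Then lift it off the hook and set it down flat inside the dark baking sheet, upright, with all four muffins still in it. Leave the other things on the bench alone, and do not tip the basket over or drag the balance down.

Things in the scene. Friction and masses are not known exactly. Their poses are not given: they have to be found in the camera images.
- basket_mid (a point): Shiny wire basket with an upright handle and four loose muffins; 180 x 130 mm, 44 mm deep, open on top; 0.14 to 0.28 kg without muffins. This point: its centre, 90 mm above its underside. z up, x along the handle, y across. Same both ways round. The weight hangs off-centre from a gripped leg: grip it firmly (40 N or more).
- basket_hump (a point): Centre of the round handle bar (9 mm thick) at the hump in its middle, 88 mm above basket_mid, 178 mm above the underside: this part hangs in the hook. Either side of the hump the bar runs level along x, 162.5 mm above the underside.
- basket: The same basket; origin at the centre of its underside, axes as basket_mid. The handle's two upright legs stand at x = +98 and -98 mm, y = 0; each is 16 mm wide (x), 10 mm thick (y), from the underside to 165 mm above it. A leg can be gripped from above across its 10 mm, just below its top; the near leg leaves the gripper clear of the balance.
- hook_seat (a point): Where the centre of the bar rests in the hook; 295 mm above the bench unloaded; moves and turns with the hook. z up; the bar must lie along x (either way round). The mouth is open to -y: the bar comes in from -y over the tip, its centre about 32 mm above the seat (27 to 40), until it is over the seat, then goes down.
- hook_tip (a point): Centre of the wire at the free tip of the hook (8 mm round steel, bent in its y-z plane, hanging on a rod with a white graduated sleeve). Axes as hook_seat. From the seat: tip 24 mm to -y, its top 22 mm up; the back 23 mm to +y, straight up to 35 mm, then slanting to the rod, which rises from 60 mm straight above the seat.
- hook (a joint): How far the hook is pulled down, m: 0 unloaded, at most 0.09. The spring gives about 9 mm for each 0.1 kg (110 N/m, after a first 0.2 N); the basket dips it about 23 to 37 mm. Lowered slowly it hardly bobs; let go suddenly it bobs for 1 to 2 s.
- stand: Fixed gallows stand; origin on the bench straight under the hook, x from the hook to the post. Post 28 mm thick, 640 mm high, at x = +200 mm on a base plate 12 mm thick (x +40 to +260, y +-75 mm). An arm at the top holds the balance, an upright tube 39 mm across straight above the hook, from 400 mm above the bench up.
- tray_floor (a point): Dark steel baking sheet, 300 (x) x 220 (y) mm, fixed flat on the bench, with an upright rim 16 mm high and 4 mm thick. This point is the centre of its inner floor, 4 mm above the bench; z up.
- muffin1: One of the four muffins in the basket, 61 mm across, 50 mm high, 35 g, loose; origin at the centre of its underside.
- muffin2: One of the four muffins in the basket, 61 mm across, 50 mm high, 35 g, loose; origin at the centre of its underside.
- muffin3: One of the four muffins in the basket, 61 mm across, 50 mm high, 35 g, loose; origin at the centre of its underside.
- muffin4: One of the four muffins in the basket, 61 mm across, 50 mm high, 35 g, loose; origin at the centre of its underside.
- jar: Bystander: amber jar with lid, 80 mm across, 90 mm high, far side of the bench; origin under its centre.
- loaf: Bystander: small tin loaf, 96 x 150 mm, about 70 mm high, far side of the bench; origin under its centre.
- scraper: Bystander: dough scraper with wooden grip, about 90 x 120 mm, 22 mm high, lying on the near side of the bench in front of the balance; origin under its centre.
Not all that is in view belongs to the job. There is more than one size of the basket; the job needs the smaller. What is shaped like the muffin3 but green is not meant.

How it is judged:
On the way:
1. the basket hangs by the hump of its handle in the hook, let go, and has stopped bobbing and swinging for 0.8 s (distance between basket_hump and hook_seat below 0.02 m and contact force between each of the arm, the fingers and basket below 0.05 N and value of joint hook above 0.012 m and velocity of joint hook between -0.012 and 0.012 m/s and linear speed of basket below 0.025 m/s and angular speed of basket below 0.2 rad/s and angle between basket_mid's own z axis and vertical below 0.2 rad), for 0.8 s.
At the end, for the whole second after the job is handed in: The basket stands released and still on the floor of the sheet: centre within 55 mm (along) and 50 mm (across) of the sheet's centre, underside within 5 mm of its floor, tilt under 0.04 rad; each muffin within 125 mm of the basket's centre; the hook empty and back up to within 5 mm (x of basket_mid in the frame of tray_floor between -0.055 and 0.055 m and y of basket_mid in the frame of tray_floor between -0.05 and 0.05 m and z of basket_mid in the frame of tray_floor between 0.085 and 0.095 m and angle between basket_mid's own z axis and vertical below 0.04 rad and linear speed of basket below 0.02 m/s and value of joint hook below 0.005 m and distance between each of muffin1, muffin2, muffin3, muffin4 and basket_mid below 0.125 m); the robot touches nothing.
It fails at once if the hook is jerked down (dips faster than 0.3 m/s): the basket was dropped onto it (velocity of joint hook above 0.3 m/s).
It fails at once if the balance is dragged down beyond 75 mm (value of joint hook above 0.075 m).
It fails at once if the basket is tipped by more than 0.5 rad (angle between basket_mid's own z axis and vertical above 0.5 rad).
It fails at once if a muffin leaves the basket (distance between any of muffin1, muffin2, muffin3, muffin4 and basket_mid above 0.15 m).
It fails at once if the jar, the loaf or the scraper is moved by more than 30 mm (distance of any of jar, loaf, scraper from where it was at the start of the episode above 0.03 m).
It also fails if it takes over 72 s, if anything falls off the work surface, if the arm or the gripper's body presses on something with over 40 N, if the wrist force passes 120 N, or if a joint passes its speed limit or range.

ROBOT

A 6-joint arm with a two-finger parallel gripper is mounted at the origin on the work surface. World frame = base frame: x ahead of the robot, y to its left, z up, the work surface at z = 0. Lengths are in m, angles in rad, forces in N, time in s.
With the tool pointing down it reaches from about 0.325 to 0.85 m from the base axis. Payload 4.4 kg.
Tool frame: the origin (TCP) lies on the centre line of the jaws, within the pads' length; the fingertips stand 25 mm ahead of it and the grasp point (between the pads) lies 6 mm ahead of it; z points along the fingers, y is the direction in which the jaws open and shut (so a half turn about z gives the same grasp; the last joint's range is limited). The gripper opens to 94 mm and grips with 3 to 60 N. Pads are 16 mm wide; open, the fingers measure 119 mm over their backs; the gripper's body (75 mm by 177 mm) begins 78 mm behind the grasp point.
Start: joints at [1.006, 0.207, 1.542, -0, 1.393, -0.15], TCP at [0.232, 0.526, 0.23] pointing down, gripper open.
Joint ranges: [-2.73, 2.73], [-0.86, 2.22], [0.23, 2.46], [-1.11, 4.25], [0.08, 2.63], [-2.82, 2.82]. Speed limits (rad/s): [2.79, 2.79, 3.14, 3.14, 3.14, 3.14].

INTERFACE

Orientations are given as a unit quaternion [w, x, y, z].
In Python, from station import robot, vision gives the robot as it stands. The module is installed in compiled form; this text tells all that it offers.
- The arm moves only by the tool jog_arm, never from a script. Its argument "increments" is a list of rows, each a list of 7 numbers: the shift along the tool's x, y, z in units of 0.25 m (1.0 is 0.25 m), then the turn, a rotation vector about the tool's x, y, z in units of 120 degrees (1.0 is 120 degrees), then the closure, from -1 (fully open) to 1 (shut). In form: [[dx, dy, dz, ax, ay, az, hand], ...]. A call has 1 to 20 rows; each row is the pose to reach, as a shift and turn from the pose commanded when the call began, along the tool's axes at that moment; what a row does not reach only later rows make up. A row lasts 1/8 s, in which the tool goes at most 62.5 mm and 10.7 degrees, less where a joint would pass 70% of its speed; a pose out of reach is approached as far as the arm can. A call with a number of a shift or a turn outside -1 to 1 is refused whole. A call with a gripper value outside its range is refused whole. The fingers move at their own pace and stop on an object; "newtons" is the grip in N (left out, the last holds). Time passes only in rows, so rows that repeat a pose let the fingers close. It gives the time, the measured TCP pose, the force and the opening at its end, in the units of the state.
- robot.sense(): the state, without advancing time (a new reading comes with each control period).
- vision.snapshot(name): name is "scene" or "top" or "wrist"; returns a dict with "color" (384x512x3 uint8, red, green, blue), "fx", "fy", "cx", "cy" (pixels), "T" (4x4, takes a point from camera to world coordinates). Camera axes: x right, y down, z forward; pixel columns grow to the right and rows downward; lengths in m; the calibration is good to about 2 mm. A picture is of the moment at which its call begins. There is no depth.
- robot.sign_off(): hands the job in, once; it reports no verdict.
The state is a dict: "t": time; "joint_positions": joint angles; "dq": joint speeds; "joint_torque": joint torques, N m; "tcp_pos": TCP position; "eef_rot": TCP orientation; "force": force on the tool from outside, world axes, zero at the start; "wrist_torque": the same for the moment, N m; "opening": finger opening in m.
Only numpy, scipy, OpenCV 4.12 (cv2) and the standard library are available. Lean on these libraries where they do the work, as an engineer would, in place of code of your own. Each camera call takes 0.05 s, during which the arm holds its last target. There are 200 camera calls.

## Working session

There is one attempt and no reset: what is moved stays moved. The work goes in short steps, Python scripts to look and compute and a tool call to move; the robot and the scene stay as the last step left them, time stands still between calls to the robot, and variables do not carry over. Pictures are saved under pics/ and viewed, about 8 in all and at most 12, crops included, and the job is handed in when it is done.

Besides the shell and the picture viewer there is one more tool, called after "Emit:" by a JSON object that holds its "op" and its "data", one argument or row to a line. jog_arm: Moves the arm, as the interface text tells. Shifts and turns lie within -1 to 1; 1 stands for 0.25 m of shift or 120 degrees of turn. Its arguments: {"type":"object","properties":{"increments":{"type":"array"},"newtons":{"type":"number"}},"required":["increments"]}

```bash
mkdir -p pics
cat > h.py <<'E'
import numpy as np, cv2
from station import robot, vision
def snap(n,fn=None):
    s=vision.snapshot(n)
    s['K']=np.array([[s['fx'],0,s['cx']],[0,s['fy'],s['cy']],[0,0,1.]])
    if fn: cv2.imwrite('pics/'+fn,s['color'][:,:,::-1])
    return s
def ray(s,u,v):
    T=np.array(s['T']);return T[:3,3],T[:3,:3]@np.array([(u-s['cx'])/s['fx'],(v-s['cy'])/s['fy'],1])
def atz(s,u,v,z):
    o,d=ray(s,u,v);return o+d*(z-o[2])/d[2]
def tri(*obs):
    A=np.zeros((3,3));b=np.zeros(3)
    for s,u,v in obs:
        o,d=ray(s,u,v);d=d/np.linalg.norm(d);P=np.eye(3)-np.outer(d,d);A+=P;b+=P@o
    x=np.linalg.solve(A,b)
    return x
def proj(s,p):
    T=np.array(s['T']);q=T[:3,:3].T@(np.array(p)-T[:3,3]);return s['fx']*q[0]/q[2]+s['cx'],s['fy']*q[1]/q[2]+s['cy']
E
python3 - <<'E'
from h import *
import pickle
d={n:snap(n,n+'0.png') for n in('scene','top')}
pickle.dump(d,open('s0.pkl','wb'))
for n in d: print(n,np.round(d[n]['T'],3).tolist(),d[n]['fx'])
im=np.hstack([d['scene']['color'],d['top']['color']])
print(robot.sense())
E
```

```text
scene [[-0.254, 0.745, -0.617, 1.18], [0.967, 0.207, -0.149, 0.051], [0.016, -0.635, -0.772, 1.002], [0.0, 0.0, 0.0, 1.0]] 352.7344046012791
top [[0.028, -0.98, 0.196, 0.284], [-0.999, -0.033, -0.02, -0.1], [0.026, -0.195, -0.98, 1.48], [0.0, 0.0, 0.0, 1.0]] 459.8709242158069
{'t': 0.1, 'joint_positions': array([ 1.00551987e+00,  2.07342602e-01,  1.54279078e+00, -1.45444835e-05,
        1.39348983e+00, -1.50483693e-01]), 'dq': array([ 7.14814587e-05, -2.28172338e-03, -1.46478943e-03,  1.49399504e-03,
       -1.72654316e-03,  4.43752051e-04]), 'joint_torque': array([ 9.82588354e-04, -3.71864069e+01, -2.82295167e+01,  7.01312302e-02,
        3.11533757e-02, -4.59138630e-05]), 'tcp_pos': array([0.23136822, 0.52566517, 0.22941206]), 'eef_rot': array([-3.48938500e-04,  2.05911409e-01,  9.78570110e-01, -9.53460762e-04]), 'force': array([ 0.48120724,  0.1457006 , -0.05685832]), 'wrist_torque': array([-0.04957387,  0.04127256,  0.00739376]), 'opening': 0.09391930869965928}
```

View pics/scene0.png

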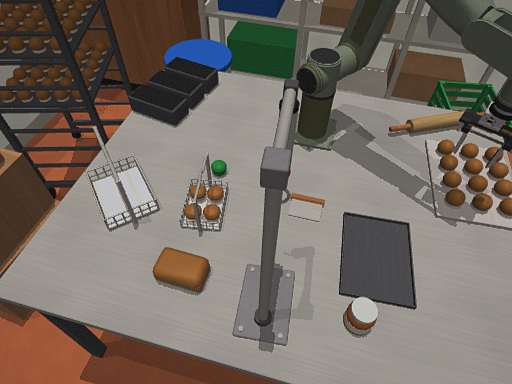

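View pics/top0.png

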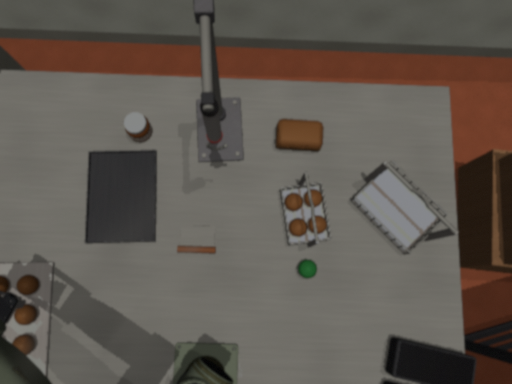

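The smaller basket, with muffins, is at scene (205,200) / top (305,215). The larger empty one is at scene (122,190) / top (400,207) and the green decoy is at scene (219,168). The muffin-filled one fits. Next is an enlarged composite crop of it and of the hook.

Run:
```python
from h import *
import pickle
d=pickle.load(open('s0.pkl','rb'))
def crop(n,u,v,w,h,k):
    c=d[n]['color'][v:v+h,u:u+w,::-1]; return cv2.resize(c,(w*k,h*k),interpolation=cv2.INTER_CUBIC)
a=crop('scene',170,140,160,100,5)
b=crop('top',265,170,80,80,5)[:, :]
c=crop('top',180,80,80,80,5)
im=np.vstack([a,np.hstack([b,c])]); im=cv2.resize(im,None,fx=.66,fy=.66,interpolation=cv2.INTER_AREA) 
print(im.shape); cv2.imwrite('pics/c1.png',im)
s,t=d['scene'],d['top']
print('base plate corners',[np.round(atz(t,u,v,.012),3)[:2] for u,v in[(197,97),(241,97),(243,161),(199,163)]])
print('post foot',atz(s,264,318,.012))
print('tray',[np.round(atz(t,u,v,.016),3)[:2] for u,v in[(89,151),(157,150),(156,242),(86,243)]])
print('basket',[np.round(atz(t,u,v,.044),3)[:2] for u,v in[(281,189),(321,184),(328,240),(288,245)]])
print('tray scn',[np.round(atz(s,u,v,.016),3)[:2] for u,v in[(344,213),(408,220),(414,305),(339,291)]])
```

```text
(594, 528, 3)
base plate corners [array([0.887, 0.07 ]), array([ 0.893, -0.079]), array([ 0.67 , -0.093]), array([0.658, 0.051])]
post foot [ 0.83128316 -0.00142184  0.012     ]
tray [array([0.685, 0.411]), array([0.696, 0.19 ]), array([0.395, 0.173]), array([0.385, 0.391])]
basket [array([ 0.574, -0.217]), array([ 0.594, -0.345]), array([ 0.416, -0.367]), array([ 0.396, -0.242])]
tray scn [array([0.409, 0.179]), array([0.381, 0.393]), array([0.684, 0.407]), array([0.698, 0.193])]
```

View pics/c1.png

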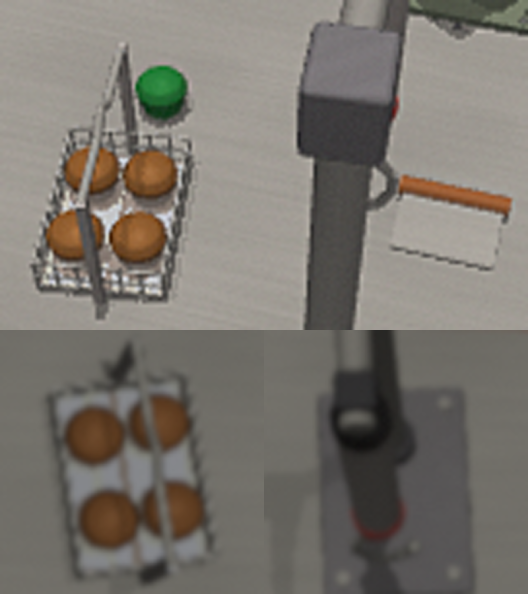

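The crop confirms the small basket: four brown muffins, near leg top at about scene (207.6,153.6). The hook is seen behind the arm block, with its tip at about top (226,146).

```bash
cat >> h.py <<'E'
from scipy.spatial.transform import Rotation as R
def plan(p,yawy):
    """row for TCP target p, tool pointing down, tool y at world angle yawy (deg)"""
    st=robot.sense();q=st['eef_rot'];r=R.from_quat([q[1],q[2],q[3],q[0]])
    a=np.radians(yawy);y=np.array([np.cos(a),np.sin(a),0]);z=np.array([0,0,-1.]);x=np.cross(y,z)
    rt=R.from_matrix(np.c_[x,y,z])
    print('row',np.round(r.inv().apply(np.array(p)-st['tcp_pos'])/.25,4),np.round((r.inv()*rt).as_rotvec()/np.radians(120),4))
E
python3 - <<'E'
from h import *
import pickle
d=pickle.load(open('s0.pkl','rb'));s,t=d['scene'],d['top']
print('near leg top',atz(t,316.5,236,.165),atz(s,207.6,153.6,.165),tri((t,316.5,236),(s,207.6,153.6)))
print('near foot',atz(t,311,243.3,.0))
print('far foot',atz(s,170+100/3.3,140+312/3.3,0),atz(t,265+120/3.3,170+35/3.3,0))
print('tip',atz(t,225.8,146,.313),'back',atz(t,207.6,146,.313), 'scene back',atz(s,170+393/3.3,140+185/3.3,.32))
w=snap('wrist','w0.png');st=robot.sense();T=np.array(w['T']);q=st['eef_rot'];r=R.from_quat([q[1],q[2],q[3],q[0]])
print('cam in tool',r.inv().apply(T[:3,3]-st['tcp_pos']),r.inv().apply(T[:3,2]),w['fx'])
plan([.42,.1,.24],97.5)
plan([.40,-.306,.24],97.5)
E
```

```text
near leg top [ 0.41515991 -0.31165554  0.165     ] [ 0.40108738 -0.3082018   0.165     ] [ 0.41301098 -0.30631649  0.17750965]
near foot [ 0.40758263 -0.3204932   0.        ]
far foot [ 0.61344136 -0.27338288  0.        ] [ 0.61299198 -0.28773273  0.        ]
tip [ 0.62985707 -0.04780773  0.313     ] back [ 6.28120731e-01 -3.23797110e-05  3.13000000e-01] scene back [0.6313627  0.00244048 0.32      ]
cam in tool [ 6.74468865e-02 -2.42481636e-05 -1.55006693e-01] [-0.23588191 -0.00146863  0.97178062] 288.26526185557645
row [-1.3766 -1.2547 -0.0399] [-0.0008 -0.0004 -0.2605]
row [-1.9579 -2.7732 -0.0374] [-0.0008 -0.0004 -0.2605]
```

Emit:
{"op": "jog_arm", "data": {
  "increments": [
    [-0.14,-0.13,-0.01,0,0,-0.05,-1],
    [-0.3,-0.28,-0.02,0,0,-0.12,-1],
    [-0.47,-0.44,-0.03,0,0,-0.19,-1],
    [-0.63,-0.59,-0.04,0,0,-0.26,-1],
    [-0.72,-0.68,-0.04,0,0,-0.26,-1],
    [-0.72,-0.68,-0.04,0,0,-0.26,-1]
  ],
  "newtons": 60
}}

```text
t: 0.9
tcp_pos: [0.3284, 0.2967, 0.2403]
eef_rot: [-0.0, -0.063, 0.998, -0.0]
force: [-0.1, 0.3, 1.3]
opening: 0.0939
```

```bash
python3 -c "
from h import *
plan([.42,.1,.24],97.5);plan([.38,-.306,.25],97.5);print(robot.sense()['tcp_pos'])"
```

```text
row [-0.2648 -0.8265  0.0013] [-0.     -0.0001 -0.0024]
row [ 0.0978 -2.4176 -0.0387] [-0.     -0.0001 -0.0024]
[0.32838353 0.29668038 0.24032126]
```

Emit:
{"op": "jog_arm", "data": {
  "increments": [
    [-0.1,-0.18,0,0,0,0,-1],
    [-0.18,-0.4,0,0,0,0,-1],
    [-0.25,-0.6,0,0,0,0,-1],
    [-0.28,-0.82,0,0,0,0,-1],
    [-0.28,-1.0,0,0,0,0,-1],
    [-0.28,-1.0,0,0,0,0,-1]
  ]
}}

```text
t: 1.65
tcp_pos: [0.4303, 0.0581, 0.2403]
eef_rot: [-0.0, -0.063, 0.998, 0.0]
force: [0.1, -1.1, 0.4]
opening: 0.0942
```

Emit:
{"op": "jog_arm", "data": {
  "increments": [
    [0.02,-0.18,0,0,0,0,-1],
    [0.05,-0.4,0,0,0,0,-1],
    [0.1,-0.6,0,0,0,0,-1],
    [0.16,-0.82,0,0,0,0,-1],
    [0.2,-1.0,0,0,0,0,-1],
    [0.2,-1.0,0,0,0,0,-1]
  ]
}}

```text
t: 2.4
tcp_pos: [0.4132, -0.1958, 0.2403]
eef_rot: [0.0, -0.064, 0.998, 0.0]
force: [0.3, 0.2, -0.3]
opening: 0.0943
```

Emit:
{"op": "jog_arm", "data": {
  "increments": [
    [0.05,-0.15,0,0,0,0,-1],
    [0.12,-0.3,0,0,0,0,-1],
    [0.17,-0.42,0,0,0,0,-1],
    [0.17,-0.42,0,0,0,0,-1],
    [0.17,-0.42,0,0,0,0,-1]
  ]
}}

```text
t: 3.02
tcp_pos: [0.3849, -0.3026, 0.2401]
eef_rot: [0.0, -0.066, 0.998, 0.001]
force: [-0.2, -0.1, -0.3]
opening: 0.0942
```

```bash
python3 -c "
from h import *
import pickle
w=snap('wrist','w1.png');s=snap('scene');t=snap('top');pickle.dump((w,s,t),open('s1.pkl','wb'))
st=robot.sense();print(st['t'],st['tcp_pos'],st['eef_rot'])
print('pred near leg top',proj(w,[.4,-.306,.165]),'far',proj(w,[.593,-.28,.165]))"
```

```text
3.175 [ 0.38461355 -0.30305681  0.24037394] [ 6.01259939e-05 -6.59708940e-02  9.97821496e-01  3.16909600e-04]
pred near leg top (np.float64(245.18767777291583), np.float64(220.5733771569371)) far (np.float64(246.76354876259683), np.float64(404.5390396667643))
```

View pics/w1.png

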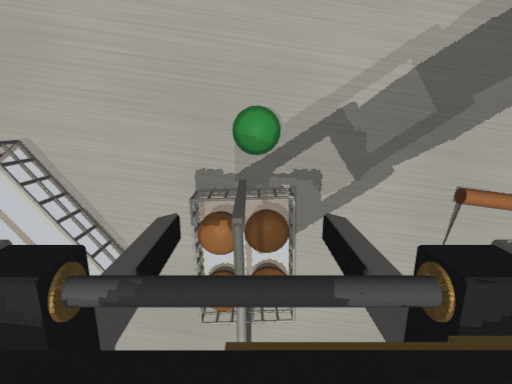

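The wrist image shows the near leg top at about (238.5,221), its foot at (241,184), and the bar running down to (243,342), with the basket between the open fingers.

```bash
python3 -c "
from h import *
import pickle
w,s,t=pickle.load(open('s1.pkl','rb'))
g=w['color'].astype(int).sum(2)
for v in(186,195,205,215,222,228,235,262,330,340): print(v,g[v,230:250].tolist())
for p in [(238.5,221,.165),(238.5,235,.1625),(243,342,.1625),(241,184,0)]: print(p,atz(w,*p))
"
```

```text
186 [308, 305, 305, 310, 310, 311, 310, 275, 213, 201, 200, 203, 206, 203, 203, 199, 228, 269, 269, 267]
195 [288, 300, 301, 301, 299, 286, 242, 200, 203, 203, 206, 205, 202, 202, 198, 227, 317, 367, 364, 360]
205 [372, 363, 362, 359, 291, 203, 204, 203, 208, 207, 207, 205, 208, 201, 193, 333, 448, 442, 437, 435]
215 [136, 145, 182, 205, 207, 206, 208, 210, 207, 208, 209, 209, 202, 194, 266, 382, 440, 445, 446, 423]
222 [177, 224, 281, 308, 317, 313, 312, 309, 315, 323, 324, 307, 256, 223, 310, 364, 293, 174, 165, 162]
228 [204, 213, 252, 279, 287, 302, 319, 326, 322, 305, 287, 268, 264, 278, 249, 183, 165, 165, 170, 175]
235 [289, 285, 271, 257, 287, 301, 316, 323, 324, 310, 293, 270, 273, 439, 451, 202, 159, 165, 176, 186]
262 [554, 552, 552, 478, 317, 279, 298, 310, 321, 323, 314, 296, 274, 240, 427, 571, 517, 437, 432, 435]
330 [458, 457, 458, 456, 458, 457, 401, 336, 381, 408, 440, 451, 435, 405, 370, 321, 244, 187, 197, 201]
340 [456, 455, 455, 455, 455, 456, 411, 356, 392, 433, 455, 467, 460, 433, 398, 338, 258, 203, 200, 200]
(238.5, 221, 0.165) [ 0.40110997 -0.31154652  0.165     ]
(238.5, 235, 0.1625) [ 0.41468574 -0.31000938  0.1625    ]
(243, 342, 0.1625) [ 0.52229458 -0.29268172  0.1625    ]
(241, 184, 0) [ 0.40575485 -0.31433764  0.        ]
```

```bash
python3 -c "
from h import *
import pickle
w,s,t=pickle.load(open('s1.pkl','rb'))
for p in [(237,222,.165),(237.3,235,.1625),(238.8,262,.1625),(241,340,.178)]: print(p,atz(w,*p))
plan([.408,-.312,.154],98.3)"
```

```text
(237, 222, 0.165) [ 0.40215996 -0.31269525  0.165     ]
(237.3, 235, 0.1625) [ 0.41482026 -0.31103646  0.1625    ]
(238.8, 262, 0.1625) [ 0.43999016 -0.3066826   0.1625    ]
(241, 340, 0.178) [ 0.5068433  -0.29598547  0.178     ]
row [-0.088  -0.048   0.3455] [ 0.0003  0.0001 -0.0061]
```

Emit:
{"op": "jog_arm", "data": {
  "increments": [
    [-0.088,-0.048,0.1,0,0,-0.011,-1],
    [-0.088,-0.048,0.22,0,0,-0.011,-1],
    [-0.088,-0.048,0.3,0,0,-0.011,-1],
    [-0.088,-0.048,0.345,0,0,-0.011,-1],
    [-0.088,-0.048,0.345,0,0,-0.011,-0.5],
    [-0.088,-0.048,0.345,0,0,-0.011,0],
    [-0.088,-0.048,0.345,0,0,-0.011,0.4],
    [-0.088,-0.048,0.345,0,0,-0.011,0.6],
    [-0.088,-0.048,0.345,0,0,-0.011,1],
    [-0.088,-0.048,0.345,0,0,-0.011,1],
    [-0.088,-0.048,0.345,0,0,-0.011,1]
  ],
  "newtons": 60
}}

```text
t: 4.55
tcp_pos: [0.4073, -0.3138, 0.1542]
eef_rot: [-0.0, -0.076, 0.997, 0.0]
force: [-0.8, -0.9, 0.2]
opening: 0.0275
```

Emit:
{"op": "jog_arm", "data": {
  "increments": [
    [0,0,0,0,0,0,1],
    [0,0,0,0,0,0,1],
    [0,0,0,0,0,0,1],
    [0,0,0,0,0,0,1]
  ],
  "newtons": 60
}}

```text
t: 5.05
tcp_pos: [0.4072, -0.3134, 0.1541]
eef_rot: [-0.0, -0.076, 0.997, 0.0]
force: [-0.8, 1.7, 0.8]
opening: 0.0096
```

Emit:
{"op": "jog_arm", "data": {
  "increments": [
    [0,0,-0.02,0,0,0,1],
    [0,0,-0.05,0,0,0,1],
    [0,0,-0.08,0,0,0,1],
    [0,0,-0.12,0,0,0,1],
    [0,0,-0.12,0,0,0,1],
    [0,0,-0.12,0,0,0,1]
  ]
}}

```text
t: 5.8
tcp_pos: [0.4072, -0.3137, 0.1842]
eef_rot: [-0.0, -0.076, 0.997, -0.0]
force: [-0.2, 0.6, -2.8]
opening: 0.0095
```

```bash
python3 -c "
from h import *
import pickle
w=snap('wrist');s=snap('scene');pickle.dump((w,s),open('s2.pkl','wb'))
st=robot.sense();print(st)
c=cv2.resize(s['color'][130:250,160:300],(560,480),interpolation=cv2.INTER_CUBIC)
cv2.imwrite('pics/s2.png',c[:,:,::-1])"
```

```text
{'t': 5.9, 'joint_positions': array([-8.24863621e-01,  1.21787459e-01,  1.74043710e+00, -6.23947667e-05,
        1.28022894e+00, -2.54839606e+00]), 'dq': array([ 6.56815820e-05,  1.74437993e-03,  2.91518237e-03, -2.24415122e-04,
       -3.04667343e-04,  1.80548214e-04]), 'joint_torque': array([-4.24555663e-03, -3.38154817e+01, -2.83559632e+01,  1.50708379e-01,
       -1.29357227e-01,  2.98694140e-04]), 'tcp_pos': array([ 0.40703659, -0.31351486,  0.1838174 ]), 'eef_rot': array([-2.90572976e-04, -7.63027650e-02,  9.97084601e-01,  3.18942779e-04]), 'force': array([ 0.72177298, -0.60622633, -2.95013264]), 'wrist_torque': array([0.00720324, 0.26967278, 0.02958145]), 'opening': 0.00929176178267732}
```

View pics/s2.png

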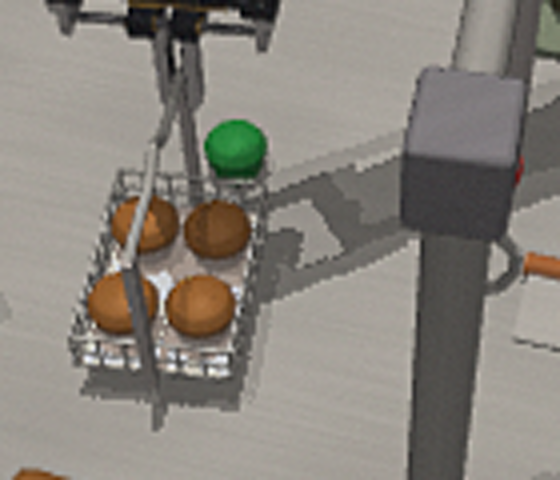

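```bash
python3 -c "
from h import *
import pickle
w,s=pickle.load(open('s2.pkl','rb'))
yaw=np.radians(8.75);ex=np.array([np.cos(yaw),np.sin(yaw),0]);p=np.array([.407,-.3135,.030])
for off in(0,-.006):
  print([np.round(proj(s,p+ex*(d+off)+[0,0,z]),1) for d,z in((204,165),(204,0),(196,0))for d in[d/1000]for z in[z/1000]])
print('per mm z',np.array(proj(s,p+ex*.204+[0,0,.01]))-proj(s,p+ex*.204))
g=w['color'].astype(int).sum(2)
for v in(215,222,228,235,262,340): print(v,g[v,228:252].tolist())
"
```

```text
[array([190.8, 196.4]), array([197.2, 227.8]), array([197.7, 225.7])]
[array([191.3, 194.8]), array([197.6, 226.3]), array([198.1, 224.2])]
per mm z [-0.34796698 -1.7012376 ]
215 [409, 407, 401, 374, 334, 294, 258, 234, 235, 236, 237, 235, 236, 213, 201, 220, 219, 226, 227, 234, 232, 229, 232, 226]
222 [237, 237, 237, 234, 234, 237, 235, 236, 236, 236, 237, 235, 211, 144, 59, 161, 223, 228, 234, 233, 231, 231, 231, 228]
228 [236, 231, 237, 237, 235, 235, 236, 237, 234, 236, 234, 233, 181, 69, 104, 182, 227, 231, 232, 231, 232, 231, 231, 230]
235 [237, 237, 237, 235, 236, 235, 237, 237, 234, 237, 236, 190, 84, 64, 189, 288, 312, 323, 327, 327, 325, 323, 324, 321]
262 [159, 157, 185, 224, 237, 237, 234, 235, 203, 115, 62, 59, 63, 62, 115, 196, 240, 259, 266, 278, 286, 295, 298, 303]
340 [67, 66, 70, 134, 199, 229, 272, 301, 307, 377, 466, 496, 498, 496, 494, 435, 315, 287, 310, 322, 331, 340, 348, 352]
```

```bash
python3 -c "
from h import *
plan([.407,-.3135,.304],98.75);plan([.537,-.121,.304],94)"
```

```text
row [ 4.000e-04  4.000e-04 -4.807e-01] [ 0.0003 -0.0003  0.    ]
row [-0.6307  0.6823 -0.4806] [ 0.0003 -0.0003  0.0396]
```

Emit:
{"op": "jog_arm", "data": {
  "increments": [
    [0,0,-0.03,0,0,0,1],
    [0,0,-0.09,0,0,0,1],
    [-0.02,0.02,-0.17,0,0,0,1],
    [-0.06,0.06,-0.25,0,0,0.003,1],
    [-0.11,0.12,-0.33,0,0,0.006,1],
    [-0.17,0.18,-0.4,0,0,0.01,1],
    [-0.23,0.25,-0.45,0,0,0.014,1],
    [-0.3,0.32,-0.48,0,0,0.018,1],
    [-0.37,0.4,-0.48,0,0,0.023,1],
    [-0.44,0.47,-0.48,0,0,0.028,1],
    [-0.51,0.55,-0.48,0,0,0.032,1],
    [-0.56,0.61,-0.48,0,0,0.036,1],
    [-0.6,0.65,-0.48,0,0,0.04,1],
    [-0.62,0.67,-0.48,0,0,0.04,1],
    [-0.63,0.68,-0.48,0,0,0.04,1],
    [-0.63,0.68,-0.48,0,0,0.04,1],
    [-0.63,0.68,-0.48,0,0,0.04,1]
  ]
}}

```text
t: 8.02
tcp_pos: [0.5369, -0.1223, 0.3042]
eef_rot: [-0.0, -0.034, 0.999, -0.0]
force: [0.3, 0.2, -3.4]
opening: 0.0098
```

```bash
python3 -c "
from h import *
import pickle
w=snap('wrist');s=snap('scene');t=snap('top');pickle.dump((w,s,t),open('s3.pkl','wb'))
st=robot.sense();print(st['t'],st['tcp_pos'],st['eef_rot'],st['force'])
f=lambda im,u,v,ww,h,k:cv2.resize(im['color'][v:v+h,u:u+ww],(ww*k,h*k),interpolation=cv2.INTER_CUBIC)
a=f(s,200,120,100,110,4);b=f(t,180,90,100,110,4)
cv2.imwrite('pics/s3.png',np.hstack([a,b])[:,:,::-1])
p=np.array([.537,-.121,.304]);h=p+[.0973,.0068,.024]
print('hump pred',proj(s,h),proj(t,h),'seat',proj(s,[.628,-.024,.295]),proj(t,[.628,-.024,.295]),'tip',proj(s,[.6297,-.048,.313]),proj(t,[.6297,-.048,.313]))
"
```

```text
8.175 [ 0.53691911 -0.12211683  0.30418756] [-6.27342983e-05 -3.42193558e-02  9.99414344e-01 -3.71503474e-05] [ 1.06167711 -0.05994645 -2.52322294]
hump pred (np.float64(243.42796671608383), np.float64(185.21622390938916)) (np.float64(251.17075740832144), np.float64(143.60069099523767)) seat (np.float64(278.3075932551069), np.float64(199.00157811744367)) (np.float64(217.07054011622668), np.float64(148.29005516571462)) tip (np.float64(269.30890655201586), np.float64(193.10263533671437)) (np.float64(225.87065852525697), np.float64(146.05993754423653))
```

View pics/s3.png

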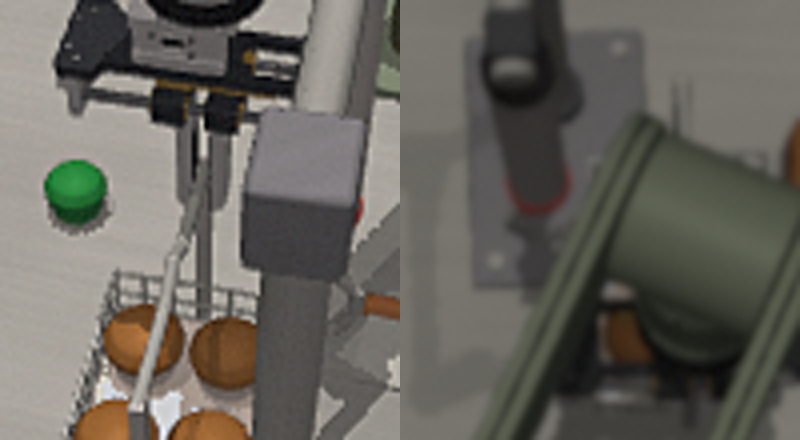

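```bash
python3 -c "
from h import *
import pickle
w,s,t=pickle.load(open('s3.pkl','rb'))
cv2.imwrite('pics/s3b.png',np.hstack([cv2.resize(s['color'][0:200,180:400],(440,400)),cv2.resize(t['color'][60:210,150:315],(440,400))])[:,:,::-1])
for z in(.4,.5,.6,.7): print(z,[np.round(atz(t,*p,z)[:2],3) for p in[(240,118.75),(282,135),(230,148),(245,147)]])
print(robot.sense()['joint_positions'])
"
```

```text
0.4 [array([ 0.675, -0.084]), array([ 0.637, -0.188]), array([ 0.599, -0.062]), array([ 0.603, -0.099])]
0.5 [array([ 0.639, -0.085]), array([ 0.604, -0.18 ]), array([ 0.57 , -0.066]), array([ 0.574, -0.099])]
0.6 [array([ 0.603, -0.087]), array([ 0.572, -0.172]), array([ 0.541, -0.069]), array([ 0.544, -0.099])]
0.7 [array([ 0.567, -0.088]), array([ 0.539, -0.164]), array([ 0.512, -0.073]), array([ 0.515, -0.099])]
[-3.80760682e-01  1.06702189e-01  1.50426840e+00 -1.18675679e-04
  1.53070693e+00 -2.02000432e+00]
```

View pics/s3b.png

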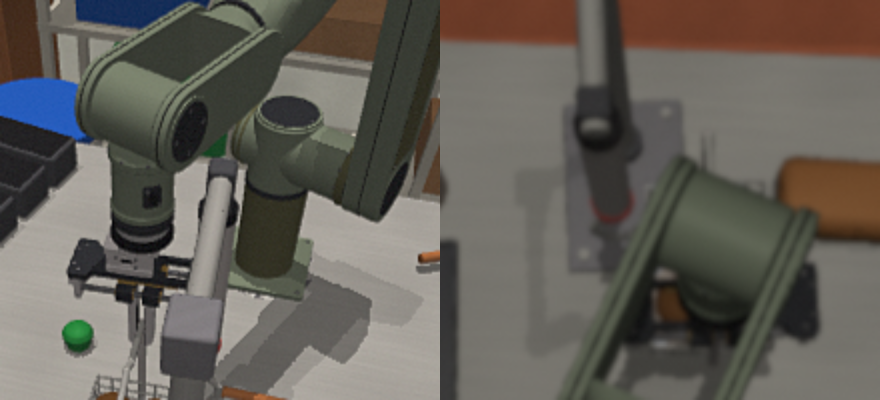

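Emit:
{"op": "jog_arm", "data": {
  "increments": [
    [0,0,0.008,0,-0.01,0,1],
    [0,0,0.02,0,-0.025,0,1],
    [0,0,0.031,0,-0.038,0,1],
    [0,0.02,0.031,0,-0.038,0,1],
    [0,0.05,0.031,0,-0.038,0,1],
    [0,0.09,0.031,0,-0.038,0,1],
    [0,0.13,0.031,0,-0.038,0,1],
    [0,0.17,0.031,0,-0.038,0,1],
    [0,0.2,0.031,0,-0.038,0,1],
    [0,0.22,0.031,0,-0.038,0,1],
    [0,0.22,0.031,0,-0.038,0,1]
  ]
}}

```text
t: 9.55
tcp_pos: [0.5333, -0.0666, 0.2965]
eef_rot: [0.04, -0.035, 0.999, 0.001]
force: [-1.5, -0.7, -3.1]
opening: 0.0098
```

Emit:
{"op": "jog_arm", "data": {
  "increments": [
    [0,0.02,0,0,0,0,1],
    [0,0.05,0,0,0,0,1],
    [0,0.08,0,0,0,0,1],
    [0,0.11,0,0,0,0,1],
    [0,0.135,0,0,0,0,1],
    [0,0.146,0,0,0,0,1],
    [0,0.146,0,0,0,0,1],
    [0,0.146,0,0,0,0,1]
  ]
}}

```text
t: 10.55
tcp_pos: [0.5308, -0.0307, 0.2965]
eef_rot: [0.04, -0.034, 0.999, 0.001]
force: [-0.3, 0.1, -3.1]
opening: 0.0099
```

```bash
python3 -c "
from h import *
import pickle
s=snap('scene');t=snap('top');w=snap('wrist');pickle.dump((w,s,t),open('s4.pkl','wb'))
st=robot.sense();print(st['t'],st['tcp_pos'],st['eef_rot'],st['force'],st['wrist_torque'])
cv2.imwrite('pics/s4.png',np.hstack([cv2.resize(s['color'][60:260,200:340],(420,600),interpolation=cv2.INTER_CUBIC),cv2.resize(t['color'][70:210,165:265],(380,600)[:2],interpolation=cv2.INTER_CUBIC)])[:,:,::-1])
plan([.628-.0973,-.024-.0068,.304],94)
plan([.628-.0973,-.024-.0068,.284],94)
print(proj(s,[.628,-.024,.328]))
"
```

```text
10.7 [ 0.53078938 -0.0307003   0.29641974] [ 0.03972854 -0.03430559  0.99862053  0.00134328] [ 0.12589973  0.28061966 -2.90893277] [-0.00241836  0.33955185  0.06774401]
row [-0.002  -0.0004 -0.0303] [-0.      0.038  -0.0005]
row [ 0.0043 -0.0004  0.0495] [-0.      0.038  -0.0005]
(np.float64(279.16726055095074), np.float64(190.7924134957161))
```

View pics/s4.png

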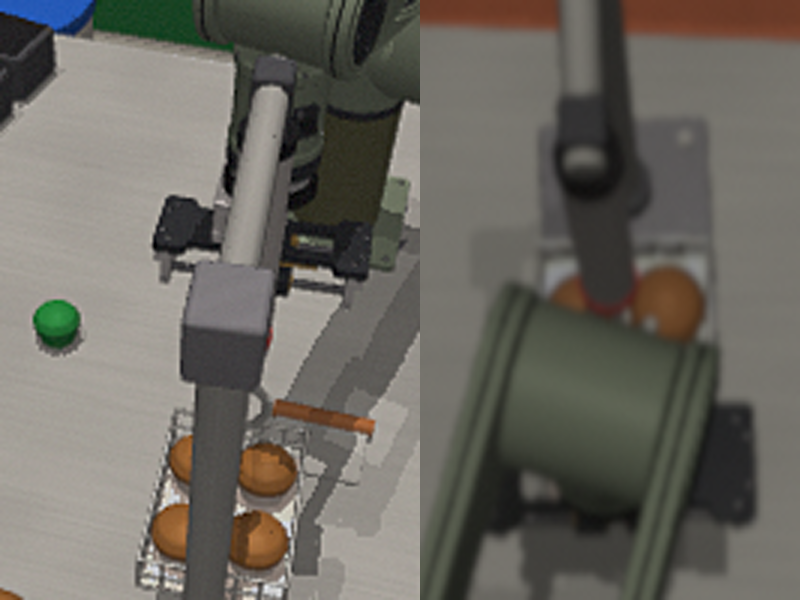

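Emit:
{"op": "jog_arm", "data": {
  "increments": [
    [0,0,-0.008,0,0.01,0,1],
    [0,0,-0.02,0,0.025,0,1],
    [-0.002,0,-0.03,0,0.038,0,1],
    [0,0,-0.015,0,0.038,0,1],
    [0,0,0.005,0,0.038,0,1],
    [0.003,0,0.025,0,0.038,0,1],
    [0.005,0,0.045,0,0.038,0,1],
    [0.005,0,0.055,0,0.038,0,1],
    [0.006,0,0.065,0,0.038,0,1],
    [0.006,0,0.075,0,0.038,0,1],
    [0.007,0,0.085,0,0.038,0,1],
    [0.007,0,0.09,0,0.038,0,1],
    [0.007,0,0.09,0,0.038,0,1],
    [0.007,0,0.09,0,0.038,0,1]
  ]
}}

```text
t: 12.45
tcp_pos: [0.5309, -0.0305, 0.2741]
eef_rot: [0.0, -0.035, 0.999, -0.0]
force: [0.1, 0.2, -3.1]
opening: 0.0095
```

```bash
python3 -c "
from h import *
st=robot.sense();print(st['t'],st['tcp_pos'],st['eef_rot'],st['force'],st['wrist_torque'])"
```

```text
12.45 [ 0.53093693 -0.03047909  0.27407198] [ 1.74722627e-04 -3.45184133e-02  9.99404047e-01 -2.06570696e-05] [ 0.14669269  0.19999722 -3.0877101 ] [0.04634867 0.24858535 0.00647477]
```

Emit:
{"op": "jog_arm", "data": {
  "increments": [
    [0,0,0.008,0,0,0,1],
    [0,0,0.016,0,0,0,1],
    [0,0,0.024,0,0,0,1],
    [0,0,0.032,0,0,0,1],
    [0,0,0.04,0,0,0,1],
    [0,0,0.048,0,0,0,1],
    [0,0,0.048,0,0,0,1],
    [0,0,0.048,0,0,0,1]
  ]
}}

```text
t: 13.45
tcp_pos: [0.531, -0.0305, 0.2621]
eef_rot: [0.0, -0.034, 0.999, -0.0]
force: [0.5, 0.4, -1.0]
opening: 0.0099
```

```bash
python3 -c "
from h import *
st=robot.sense();print(st['t'],st['tcp_pos'],st['eef_rot'],st['force'],st['wrist_torque'])"
```

```text
13.45 [ 0.53097969 -0.03051927  0.26205915] [ 2.11520658e-04 -3.44901471e-02  9.99405014e-01 -4.56043609e-05] [ 0.48572136  0.41654027 -1.03222349] [ 0.03802894 -0.14882202  0.0164008 ]
```

Emit:
{"op": "jog_arm", "data": {
  "increments": [
    [0,0,0.008,0,0,0,1],
    [0,0,0.016,0,0,0,1],
    [0,0,0.024,0,0,0,1],
    [0,0,0.024,0,0,0,1]
  ]
}}

```text
t: 13.95
tcp_pos: [0.531, -0.0305, 0.2558]
eef_rot: [0.0, -0.034, 0.999, 0.0]
force: [1.1, 0.0, -0.5]
opening: 0.0095
```

```bash
cat > r.py <<'E'
from h import *
import pickle
F=[];M=[]
s=snap('scene')
for _ in range(5):
    snap('scene');st=robot.sense();F.append(st['force']);M.append(st['wrist_torque'])
pickle.dump(s,open('last.pkl','wb'))
print(st['t'],st['tcp_pos'],st['opening'],np.mean(F,0),np.mean(M,0),np.std(F,0),np.std(M,0))
E
python3 r.py
```

```text
14.25 [ 0.53095334 -0.03049025  0.25601116] 0.009709121711802783 [1.21592139 0.36350461 0.07809824] [ 0.05921498 -0.18186238  0.01423897] [0.17880129 0.10230312 0.35770589] [0.02523286 0.01677594 0.01959872]
```

Emit:
{"op": "jog_arm", "data": {
  "increments": [
    [0,0,-0.02,0,0,0,1],
    [0,0,-0.05,0,0,0,1],
    [0,0,-0.08,0,0,0,1],
    [-0.01,0,-0.1,0,0,0,1],
    [-0.025,0,-0.1,0,0,0,1],
    [-0.04,0,-0.1,0,0,0,1],
    [-0.04,0,-0.09,0,0,0,1],
    [-0.04,0,-0.075,0,0,0,1],
    [-0.04,0,-0.06,0,0,0,1],
    [-0.04,0,-0.05,0,0,0,1],
    [-0.04,0,-0.04,0,0,0,1],
    [-0.04,0,-0.03,0,0,0,1],
    [-0.04,0,-0.02,0,0,0,1],
    [-0.04,0,-0.01,0,0,0,1],
    [-0.04,0,-0.0,0,0,0,1],
    [-0.04,0,-0.0,0,0,0,1],
    [-0.04,0,-0.0,0,0,0,1]
  ]
}}

```text
t: 16.38
tcp_pos: [0.5408, -0.0298, 0.256]
eef_rot: [0.0, -0.035, 0.999, -0.0]
force: [-1.5, 0.6, -0.1]
opening: 0.0098
```

```bash
python3 r.py; python3 -c "
from h import *
import pickle
s=pickle.load(open('last.pkl','rb'));s0=pickle.load(open('s0.pkl','rb'))['scene']
f=lambda s:cv2.resize(s['color'][150:250,230:330],(390,390),interpolation=cv2.INTER_CUBIC)
cv2.imwrite('pics/s5.png',np.hstack([f(s0),f(s)])[:,:,::-1])
"
```

```text
16.675 [ 0.54081007 -0.02980217  0.25594871] 0.009432600259870104 [-2.05181092  0.21839127 -0.44647302] [0.08192641 0.30899969 0.05353046] [0.32756921 0.49004295 0.65768855] [0.01677604 0.02539955 0.0259912 ]
```

View pics/s5.png

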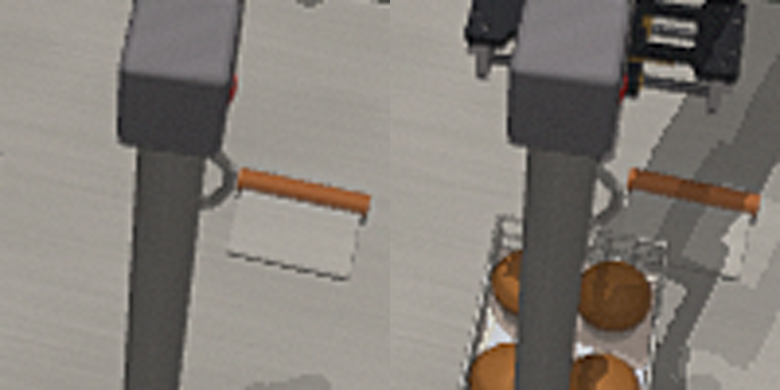

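Emit:
{"op": "jog_arm", "data": {
  "increments": [
    [0,0,-0.02,0,0,0,1],
    [0,0,-0.05,0,0,0,1],
    [0,0,-0.08,0,0,0,1],
    [0.01,0,-0.1,0,0,0,1],
    [0.025,0,-0.1,0,0,0,1],
    [0.025,0,-0.09,0,0,0,1],
    [0.025,0,-0.075,0,0,0,1],
    [0.025,0,-0.06,0,0,0,1],
    [0.025,0,-0.05,0,0,0,1],
    [0.025,0,-0.04,0,0,0,1],
    [0.025,0,-0.03,0,0,0,1],
    [0.025,0,-0.02,0,0,0,1],
    [0.025,0,-0.01,0,0,0,1],
    [0.025,0,-0.0,0,0,0,1],
    [0.025,0,-0.0,0,0,0,1],
    [0.025,0,-0.0,0,0,0,1]
  ]
}}

```text
t: 18.68
tcp_pos: [0.5347, -0.0302, 0.2561]
eef_rot: [0.0, -0.035, 0.999, -0.0]
force: [0.5, -0.8, -1.0]
opening: 0.01
```

```bash
python3 r.py
```

```text
18.975 [ 0.53469134 -0.03022778  0.25604487] 0.009757583270516351 [ 0.72751398  0.36540648 -0.56160159] [ 0.09132512 -0.00227895  0.04718651] [0.65918177 0.52395278 0.58497972] [0.01579295 0.04028203 0.04447496]
```

Emit:
{"op": "jog_arm", "data": {
  "increments": [
    [0,0,0.006,0,0,0,1],
    [0,0,0.012,0,0,0,1],
    [0,0,0.018,0,0,0,1],
    [0,0,0.02,0,0,0,1],
    [0,0,0.02,0,0,0,1]
  ]
}}

```text
t: 19.6
tcp_pos: [0.5347, -0.0303, 0.2509]
eef_rot: [0.0, -0.034, 0.999, -0.0]
force: [1.2, 0.5, 0.1]
opening: 0.0098
```

```bash
python3 r.py
```

```text
19.9 [ 0.53465662 -0.03024815  0.2509694 ] 0.009640034779016003 [ 0.86075087  0.68787182 -0.13798459] [ 0.13207091 -0.11285676  0.03783783] [0.29752444 0.40397876 0.2899526 ] [0.01974568 0.0357702  0.01467873]
```

Emit:
{"op": "jog_arm", "data": {
  "increments": [
    [0,0,0,0,0,0,0.7],
    [0,0,0,0,0,0,0.5],
    [0,0,0,0,0,0,0],
    [0,0,0,0,0,0,-1],
    [0,0,0,0,0,0,-1],
    [0,0,0,0,0,0,-1],
    [0,0,0,0,0,0,-1],
    [0,0,0,0,0,0,-1]
  ]
}}

```text
t: 20.9
tcp_pos: [0.5346, -0.0302, 0.2509]
eef_rot: [0.0, -0.035, 0.999, 0.0]
force: [0.4, -0.8, -0.4]
opening: 0.0798
```

```bash
cat > v.py <<'E'
from h import *
import pickle
s=snap('scene');t=snap('top');w=snap('wrist');pickle.dump((w,s,t),open('s6.pkl','wb'))
st=robot.sense();print(st['t'],st['tcp_pos'],st['opening'],st['force'])
import sys
f=lambda s,u,v,ww,h:cv2.resize(s['color'][v:v+h,u:u+ww],(400,400),interpolation=cv2.INTER_CUBIC)
cv2.imwrite('pics/'+sys.argv[1],np.hstack([f(s,220,120,120,120),cv2.resize(w['color'],(400,400))])[:,:,::-1])
E
python3 v.py s6.png
```

```text
21.05 [ 0.53457539 -0.0302395   0.25088322] 0.09158111110994775 [-0.13938286  0.20122374 -0.11047189]
```

View pics/s6.png

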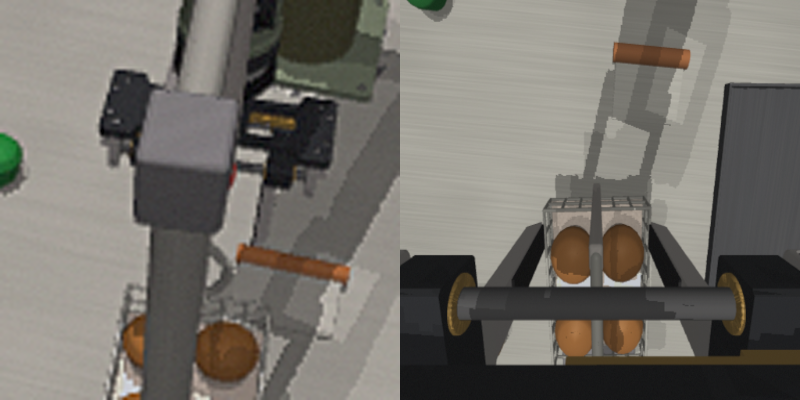

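The basket hangs upright from the hook with its leg free between the open fingers (wrist half, at about (597,240)), and all muffins are in. Now I wait for it to settle.

Emit:
{"op": "jog_arm", "data": {
  "increments": [
    [0,0,0,0,0,0,-1],
    [0,0,0,0,0,0,-1],
    [0,0,0,0,0,0,-1],
    [0,0,0,0,0,0,-1],
    [0,0,0,0,0,0,-1],
    [0,0,0,0,0,0,-1],
    [0,0,0,0,0,0,-1],
    [0,0,0,0,0,0,-1],
    [0,0,0,0,0,0,-1],
    [0,0,0,0,0,0,-1],
    [0,0,0,0,0,0,-1],
    [0,0,0,0,0,0,-1],
    [0,0,0,0,0,0,-1],
    [0,0,0,0,0,0,-1],
    [0,0,0,0,0,0,-1],
    [0,0,0,0,0,0,-1],
    [0,0,0,0,0,0,-1],
    [0,0,0,0,0,0,-1],
    [0,0,0,0,0,0,-1],
    [0,0,0,0,0,0,-1]
  ]
}}

```text
t: 23.55
tcp_pos: [0.5346, -0.0302, 0.2509]
eef_rot: [0.0, -0.034, 0.999, -0.0]
force: [-0.4, 0.3, 0.9]
opening: 0.0934
```

```bash
cat > still.py <<'E'
from h import *
import pickle
fr=[snap('wrist') for _ in range(16)]
pickle.dump(fr[-1],open('wl.pkl','wb'))
g=[cv2.cvtColor(f['color'],cv2.COLOR_RGB2GRAY)[165:265,180:330].astype(np.float32) for f in fr]
for i in range(0,16,3): print([np.round(cv2.phaseCorrelate(g[0],g[i])[0],2).tolist()])
st=robot.sense();print(st['t'],st['force'],st['tcp_pos'])
# track back edges of leg row
c=fr[-1]['color'].astype(int).sum(2)
for v in(215,225,235,245): print(v,c[v,235:270].tolist())
E
python3 still.py
```

```text
[[0.0, 0.0]]
[[-0.0, -0.0]]
[[-0.01, -0.01]]
[[-0.0, -0.01]]
[[-0.0, -0.01]]
[[0.01, -0.0]]
24.35 [ 0.14024168 -0.09376302  0.62058889] [ 0.53457175 -0.03024671  0.25089254]
215 [395, 403, 403, 397, 394, 391, 393, 393, 342, 230, 211, 220, 218, 219, 218, 218, 218, 215, 216, 216, 217, 218, 214, 318, 441, 475, 465, 454, 452, 425, 392, 400, 404, 404, 394]
225 [174, 172, 167, 163, 153, 140, 192, 242, 231, 213, 215, 221, 223, 222, 220, 218, 216, 217, 218, 220, 219, 220, 218, 241, 322, 311, 161, 142, 155, 162, 170, 171, 173, 177, 165]
235 [205, 198, 195, 184, 181, 180, 186, 232, 278, 294, 301, 304, 304, 302, 301, 299, 300, 305, 304, 307, 309, 305, 297, 268, 216, 180, 177, 177, 179, 192, 198, 200, 204, 207, 195]
245 [215, 213, 211, 207, 210, 206, 210, 246, 291, 287, 265, 253, 259, 269, 278, 284, 287, 281, 276, 269, 261, 268, 284, 293, 249, 194, 195, 202, 207, 210, 210, 209, 215, 197, 181]
```

```bash
python3 -c "
from h import *
import pickle
w=pickle.load(open('wl.pkl','rb'))
print(atz(w,250.5,233,.262),atz(w,250.5,233,.255))
g=w['color'].astype(int).sum(2)
for v in (260,): print(g[v,235:270].tolist())
print(robot.sense()['tcp_pos'])"
```

```text
[ 0.52543779 -0.03162704  0.262     ] [ 0.52826622 -0.03145549  0.255     ]
[207, 202, 205, 202, 202, 196, 192, 182, 199, 229, 244, 258, 266, 272, 280, 282, 287, 290, 285, 278, 269, 258, 248, 255, 273, 241, 176, 169, 179, 185, 199, 200, 204, 207, 194]
[ 0.53457175 -0.03024671  0.25089254]
```

Emit:
{"op": "jog_arm", "data": {
  "increments": [
    [0,0,0,0,0,0,-1],
    [0,0,0,0,0,0,-1],
    [0,0,0,0,0,0,-1],
    [0,0,0,0,0,0,-1],
    [0,0,0,0,0,0,-1],
    [0,0,0,0,0,0,-1],
    [0,0,0,0,0,0,-1],
    [0,0,0,0,0,0,-1]
  ]
}}

```text
t: 25.35
tcp_pos: [0.5346, -0.0302, 0.2509]
eef_rot: [0.0, -0.034, 0.999, 0.0]
force: [0.4, -0.4, -0.8]
opening: 0.094
```

Emit:
{"op": "jog_arm", "data": {
  "increments": [
    [0,-0.005,0,0,0,0,-0.5],
    [0,-0.005,0,0,0,0,0],
    [0,-0.005,0,0,0,0,0.4],
    [0,-0.005,0,0,0,0,0.6],
    [0,-0.005,0,0,0,0,0.8],
    [0,-0.005,0,0,0,0,1],
    [0,-0.005,0,0,0,0,1],
    [0,-0.005,0,0,0,0,1],
    [0,-0.005,0,0,0,0,1],
    [0,-0.005,0,0,0,0,1],
    [0,-0.005,0,0,0,0,1],
    [0,-0.005,0,0,0,0,1]
  ],
  "newtons": 60
}}

```text
t: 26.85
tcp_pos: [0.5345, -0.0309, 0.2508]
eef_rot: [-0.0, -0.035, 0.999, 0.0]
force: [-0.2, 3.8, -0.5]
opening: 0.0097
```

Emit:
{"op": "jog_arm", "data": {
  "increments": [
    [0,0,-0.01,0,0,0,1],
    [0,0,-0.03,0,0,0,1],
    [0,0,-0.05,0,0,0,1],
    [0,0,-0.07,0,0,0,1],
    [0,0,-0.09,0,0,0,1],
    [0,0,-0.11,0,0,0,1],
    [0,0,-0.13,0,0,0,1],
    [0,0,-0.15,0,0,0,1],
    [0,0,-0.17,0,0,0,1],
    [0,0,-0.19,0,0,0,1],
    [0,0,-0.21,0,0,0,1],
    [0,0,-0.212,0,0,0,1],
    [0,0,-0.212,0,0,0,1]
  ]
}}

```text
t: 28.48
tcp_pos: [0.5346, -0.0314, 0.3038]
eef_rot: [-0.0, -0.035, 0.999, 0.0]
force: [-0.0, 0.8, -2.9]
opening: 0.0096
```

```bash
python3 r.py
```

```text
28.775 [ 0.53455233 -0.03146023  0.30366992] 0.009222314644682832 [-0.32180041  0.07995268 -2.69771884] [ 0.00252948  0.26878629 -0.01170465] [0.39053662 0.33465546 0.36151921] [0.0300289  0.05737586 0.02899018]
```

Emit:
{"op": "jog_arm", "data": {
  "increments": [
    [0,0,0.008,0,-0.01,0,1],
    [0,0,0.02,0,-0.025,0,1],
    [0,0,0.031,0,-0.038,0,1],
    [0,-0.02,0.031,0,-0.038,0,1],
    [0,-0.05,0.031,0,-0.038,0,1],
    [0,-0.09,0.031,0,-0.038,0,1],
    [0,-0.13,0.031,0,-0.038,0,1],
    [0,-0.17,0.031,0,-0.038,0,1],
    [0,-0.21,0.031,0,-0.038,0,1],
    [0,-0.25,0.031,0,-0.038,0,1],
    [0,-0.29,0.031,0,-0.038,0,1],
    [0,-0.33,0.031,0,-0.038,0,1],
    [0,-0.37,0.031,0,-0.038,0,1],
    [0,-0.39,0.031,0,-0.038,0,1],
    [0,-0.4,0.031,0,-0.038,0,1],
    [0,-0.4,0.031,0,-0.038,0,1]
  ]
}}

```text
t: 30.78
tcp_pos: [0.5415, -0.1312, 0.2961]
eef_rot: [0.04, -0.034, 0.999, 0.001]
force: [-0.0, 0.9, -3.1]
opening: 0.0096
```

```bash
python3 r.py; python3 -c "
from h import *
ey=np.radians(3.5)
c=np.mean([[.685,.411],[.696,.19],[.395,.173],[.385,.391],[.409,.179],[.381,.393],[.684,.407],[.698,.193]],0);print(c)
plan([.40,-.13,.22],94)
"
```

```text
31.075 [ 0.54156324 -0.13099304  0.29616448] 0.009649881705733951 [-0.13603588  0.10879723 -2.56540084] [0.00549842 0.37226485 0.00622808] [0.639487   0.30495025 0.4848279 ] [0.02796896 0.02741203 0.0258128 ]
[0.541625 0.292125]
row [0.5871 0.0432 0.2588] [ 0.      0.038  -0.0002]
```

Emit:
{"op": "jog_arm", "data": {
  "increments": [
    [0.02,0,0,0,0,0,1],
    [0.06,0,0,0,0.008,0,1],
    [0.11,0,0.01,0,0.016,0,1],
    [0.17,0.01,0.03,0,0.024,0,1],
    [0.23,0.015,0.06,0,0.032,0,1],
    [0.29,0.02,0.1,0,0.038,0,1],
    [0.35,0.025,0.14,0,0.038,0,1],
    [0.41,0.03,0.18,0,0.038,0,1],
    [0.47,0.035,0.21,0,0.038,0,1],
    [0.52,0.04,0.235,0,0.038,0,1],
    [0.56,0.043,0.25,0,0.038,0,1],
    [0.58,0.043,0.259,0,0.038,0,1],
    [0.587,0.043,0.259,0,0.038,0,1],
    [0.587,0.043,0.259,0,0.038,0,1]
  ]
}}

```text
t: 32.83
tcp_pos: [0.4004, -0.1305, 0.2203]
eef_rot: [0.0, -0.034, 0.999, -0.0]
force: [0.5, 0.4, -2.4]
opening: 0.0096
```

Emit:
{"op": "jog_arm", "data": {
  "increments": [
    [0,0.03,0,0,0,0,1],
    [0,0.08,0,0,0,0,1],
    [0,0.15,0,0,0,0,1],
    [0,0.22,0,0,0,0,1],
    [0,0.3,0,0,0,0,1],
    [0,0.38,0,0,0,0,1],
    [0,0.46,0,0,0,0,1],
    [0,0.54,0,0,0,0,1],
    [0,0.62,0,0,0,0,1],
    [0,0.7,0,0,0,0,1],
    [0,0.78,0,0,0,0,1],
    [0,0.85,0,0,0,0,1],
    [0,0.91,0,0,0,0,1],
    [0,0.95,0,0,0,0,1],
    [0,0.96,0,0,0,0,1],
    [0,0.96,0,0,0,0,1]
  ]
}}

```text
t: 34.83
tcp_pos: [0.3834, 0.1092, 0.2199]
eef_rot: [-0.0, -0.035, 0.999, -0.0]
force: [-0.1, 0.4, -2.7]
opening: 0.0097
```

```bash
python3 r.py; python3 -c "
from h import *
plan([.448,.286,.22],93.5)
"
```

```text
35.125 [0.38353838 0.10884309 0.21991775] 0.009814535981394513 [ 0.23945195 -0.12902945 -2.91444874] [0.01277499 0.26548473 0.00454397] [0.48691053 0.7722744  0.64814441] [0.03363619 0.01597897 0.01801868]
row [-3.056e-01  6.894e-01 -4.000e-04] [-0.     -0.      0.0034]
```

Emit:
{"op": "jog_arm", "data": {
  "increments": [
    [-0.01,0.03,0,0,0,0.003,1],
    [-0.04,0.09,0,0,0,0.003,1],
    [-0.07,0.16,0,0,0,0.003,1],
    [-0.11,0.24,0,0,0,0.003,1],
    [-0.15,0.33,0,0,0,0.003,1],
    [-0.19,0.42,0,0,0,0.003,1],
    [-0.23,0.51,0,0,0,0.003,1],
    [-0.26,0.59,0,0,0,0.003,1],
    [-0.29,0.65,0,0,0,0.003,1],
    [-0.306,0.68,0.0,0,0,0.003,1],
    [-0.306,0.69,0.02,0,0,0.003,1],
    [-0.306,0.69,0.06,0,0,0.003,1],
    [-0.306,0.69,0.1,0,0,0.003,1],
    [-0.306,0.69,0.14,0,0,0.003,1],
    [-0.306,0.69,0.17,0,0,0.003,1],
    [-0.306,0.69,0.19,0,0,0.003,1],
    [-0.306,0.69,0.2,0,0,0.003,1],
    [-0.306,0.69,0.2,0,0,0.003,1]
  ]
}}

```text
t: 37.38
tcp_pos: [0.4479, 0.2866, 0.1699]
eef_rot: [0.0, -0.031, 1.0, 0.0]
force: [-0.1, 0.1, -1.3]
opening: 0.0095
```

```bash
python3 r.py; python3 v.py x.png;python3 -c "
import cv2,pickle,numpy as np
w,s,t=pickle.load(open('s6.pkl','rb'))
cv2.imwrite('pics/s7.png',np.hstack([cv2.resize(s['color'][150:330,250:430],(400,400)),cv2.resize(t['color'][90:290,60:260],(400,400))])[:,:,::-1])"
```

```text
37.675 [0.44805163 0.28663617 0.17020166] 0.009529795262934885 [ 0.11471131  0.25296381 -2.9073722 ] [0.0386245  0.27623121 0.01722166] [0.32730386 0.21827752 0.42159103] [0.02472647 0.02984451 0.02390156]
37.825 [0.44793212 0.28658679 0.17005654] 0.009567112682212388 [-0.18595194 -0.38626512 -1.91322592]
```

View pics/s7.png

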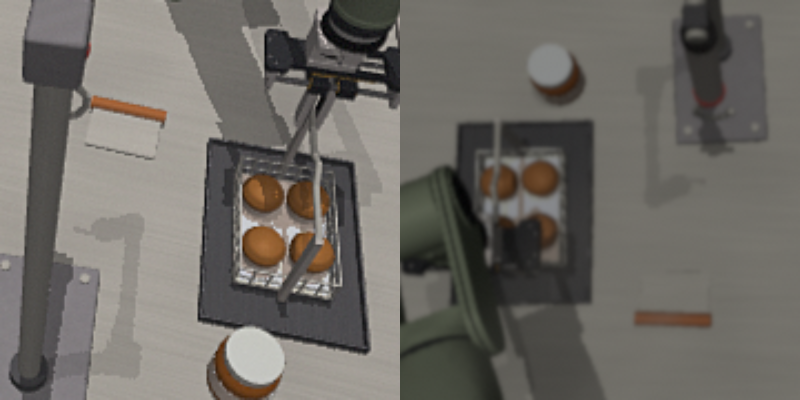

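The basket hangs level over the middle of the sheet with four muffins in it. I lower the last 12 mm gently.

Emit:
{"op": "jog_arm", "data": {
  "increments": [
    [0,0,0.01,0,0,0,1],
    [0,0,0.02,0,0,0,1],
    [0,0,0.03,0,0,0,1],
    [0,0,0.037,0,0,0,1],
    [0,0,0.042,0,0,0,1],
    [0,0,0.045,0,0,0,1],
    [0,0,0.045,0,0,0,1]
  ]
}}

```text
t: 38.7
tcp_pos: [0.4479, 0.287, 0.1604]
eef_rot: [0.0, -0.032, 1.0, 0.0]
force: [-6.8, -1.6, 5.9]
opening: 0.0097
```

```bash
python3 r.py
```

```text
39.0 [0.44786863 0.28698599 0.16037287] 0.009825172053794734 [-6.19908161 -0.8156576   6.89626237] [-0.17795636  0.51523342 -0.09220648] [0.75349419 0.25202918 0.37667042] [0.0334535  0.02129355 0.03031064]
```

Emit:
{"op": "jog_arm", "data": {
  "increments": [
    [0,0,-0.003,0,0,0,1],
    [0,0,-0.004,0,0,0,1],
    [0,0,-0.004,0,0,0,0.7],
    [0,0,-0.004,0,0,0,0.3],
    [0,0,-0.004,0,0,0,-0.3],
    [0,0,-0.004,0,0,0,-1],
    [0,0,-0.004,0,0,0,-1],
    [0,0,-0.004,0,0,0,-1],
    [0,0,-0.004,0,0,0,-1],
    [0,0,-0.05,0,0,0,-1],
    [0,0,-0.15,0,0,0,-1],
    [0,0,-0.28,0,0,0,-1],
    [0.03,0,-0.4,0,0,0,-1],
    [0.1,0,-0.48,0,0,0,-1],
    [0.2,0,-0.5,0,0,0,-1],
    [0.25,0,-0.5,0,0,0,-1],
    [0.25,0,-0.5,0,0,0,-1]
  ]
}}

```text
t: 41.12
tcp_pos: [0.385, 0.2826, 0.2838]
eef_rot: [0.0, -0.032, 0.999, 0.0]
force: [0.1, -0.1, -0.2]
opening: 0.094
```

```bash
python3 r.py; python3 v.py x.png;python3 -c "
import cv2,pickle,numpy as np
w,s,t=pickle.load(open('s6.pkl','rb'))
cv2.imwrite('pics/s8.png',np.hstack([cv2.resize(s['color'][150:330,250:430],(400,400)),cv2.resize(t['color'][90:290,60:260],(400,400))])[:,:,::-1])"
```

```text
41.425 [0.3859085  0.28251453 0.28323384] 0.09380605750820566 [-0.05436113 -0.12823735  0.06733456] [0.03773626 0.00757444 0.00512163] [0.43121878 0.40760106 0.47200047] [0.03564086 0.02105581 0.01306663]
41.575 [0.38573882 0.28255152 0.2833911 ] 0.09406368569432243 [-0.06333623 -1.04003853 -0.34992634]
```

View pics/s8.png

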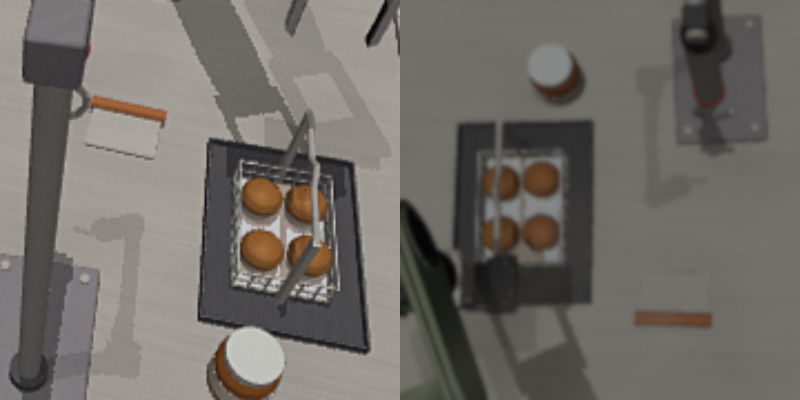

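The basket stands flat in the middle of the sheet with four muffins, the gripper is clear, and the hook is empty and back up.

```bash
python3 -c "
from h import *
print(robot.sign_off())"
```

```text
the job is handed in; nothing more can be done
None
```

I weighed the small muffin basket on the spring balance, set it down flat in the baking sheet and handed the job in at about 41.6 s.

- **Weighing:** It first sat on the slope beside the hump: a side force of 1.2 N, then −2.1 N after I moved it 10 mm too far. I raised and re-lowered it twice to correct this, ending about 4 mm along from the first try. About 0.9 N of side force still remained just before I let go. Eight wrist-camera frames' worth of comparison over the last 0.75 s of hanging showed no movement (0.01 px or less), and the basket stayed free for about another second before I gripped it again.
- **Setting down:** It touched the sheet about 2 mm higher than expected, with about 7 N of push, so I eased up about 1 mm before opening.
- **Last pictures:** The basket is upright, within about 1 cm of the sheet's centre by eye, with all four muffins in. The hook is empty and back up, and the jar and scraper look unmoved. The gripper is clear, with force readings near zero.
- **Not checked:** I did not measure the hook's dip or speed directly, and the loaf was outside the last pictures. The hump's fit in the hook was hidden behind the post, so I judged it only from forces and from the basket hanging still.

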